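# Set out the typing reagents in dripping order

## Task

The four reagent bottles stand in the white cups of the carrier in the order in which they are dripped onto the typing cards, the first one next to the carrier's handle. Move all four into the blue desk rack, one to a cell, in the same order: the bottle that was next to the carrier's handle goes in the cell next to the desk rack's handle, and so on down the row. Keep the bottles upright and set them down on the cell floors, do not drop them.

Things in the scene. Friction and masses are not known exactly. Their poses are not given: they have to be found in the camera images.
- tall_bottle: Tall slim round dropper bottle: amber reagent bottle, white label, black screw cap. Body 30 mm in diameter up to 62 mm, then a sloping shoulder, a 19 mm cap and a pointed black nozzle; 96 mm high in all, about 70 g. Origin at the centre of its foot, z up; loose.
- vial: Small round vial: amber reagent bottle, white label, black screw cap. Body 26 mm in diameter up to 42 mm, a short neck, black cap 24 mm in diameter from 46 to 60 mm, which is its full height; about 40 g. Origin at the centre of its foot, z up; loose.
- square_bottle: Square bottle: amber reagent bottle, white label, black screw cap. Body 34 x 34 mm with sides along its x and y, up to 58 mm, round black cap 27 mm in diameter from 64 to 80 mm, which is its full height; about 90 g. Origin at the centre of its foot, z up; loose.
- jar: Squat wide round jar: amber reagent bottle, white label, black screw cap. Body 36 mm in diameter up to 38 mm, wide black lid 37 mm in diameter from 38 to 54 mm, which is its full height; about 70 g. Origin at the centre of its foot, z up; loose.
- carrier: Start rack: aluminium base 246 x 66 mm, 6 mm thick, with four white cups in a row along its x axis, centres at x = +90, +30, -30, -90 mm. A black loop handle at its +x end reaches 155 mm from the origin; the cup next to it is the first place. Cup floors 9 mm, rims 28 mm above the desk. Fixed. Origin on the desk under the middle of the row; z up.
- desk_rack: Target: one-piece blue plastic rack 244 x 64 mm, 26 mm high, four open cells in a row along its x axis, centres at x = +90, +30, -30, -90 mm, each 56 x 56 mm inside; walls and floor 4 mm. A black loop handle at its +x end reaches 154 mm from the origin; the cell next to it is the first place. Fixed, empty at first. Origin on the desk under the middle of the row; z up.
- cup1: one of four identical square white plastic cups, fixed in a close row on the carrier, 58 x 58 mm outside, 22 mm high, walls and floor 3 mm; origin under its centre, axes parallel to the carrier's. It holds the tall bottle at the start.
- cup2: one of four identical square white plastic cups, fixed in a close row on the carrier, 58 x 58 mm outside, 22 mm high, walls and floor 3 mm; origin under its centre, axes parallel to the carrier's. It holds the vial at the start.
- cup3: one of four identical square white plastic cups, fixed in a close row on the carrier, 58 x 58 mm outside, 22 mm high, walls and floor 3 mm; origin under its centre, axes parallel to the carrier's. It holds the square bottle at the start.
- cup4: one of four identical square white plastic cups, fixed in a close row on the carrier, 58 x 58 mm outside, 22 mm high, walls and floor 3 mm; origin under its centre, axes parallel to the carrier's. It holds the jar at the start.

How it is judged (in metres and radians):
At the end, for the whole second after the job is handed in: Each bottle stands in the desk rack cell whose place, counted from the rack's handle, is the place it had at the start counted from the carrier's handle: within 20 mm of the cell's centre along each side, foot on the cell floor (within 5 mm), upright within 7 degrees and at rest (below 20 mm/s) (((x of cup1 in the frame of carrier between 0.07 and 0.11 m and x of tall_bottle in the frame of desk_rack between 0.07 and 0.11 m) or (x of cup1 in the frame of carrier between 0.01 and 0.05 m and x of tall_bottle in the frame of desk_rack between 0.01 and 0.05 m) or (x of cup1 in the frame of carrier between -0.05 and -0.01 m and x of tall_bottle in the frame of desk_rack between -0.05 and -0.01 m) or (x of cup1 in the frame of carrier between -0.11 and -0.07 m and x of tall_bottle in the frame of desk_rack between -0.11 and -0.07 m)) and y of tall_bottle in the frame of desk_rack between -0.02 and 0.02 m and z of each of tall_bottle, vial, square_bottle, jar in the frame of desk_rack below 0.009 m and angle between each of tall_bottle, vial, square_bottle, jar's own z axis and vertical below 0.12 rad and linear speed of each of tall_bottle, vial, square_bottle, jar below 0.02 m/s and ((x of cup2 in the frame of carrier between 0.07 and 0.11 m and x of vial in the frame of desk_rack between 0.07 and 0.11 m) or (x of cup2 in the frame of carrier between 0.01 and 0.05 m and x of vial in the frame of desk_rack between 0.01 and 0.05 m) or (x of cup2 in the frame of carrier between -0.05 and -0.01 m and x of vial in the frame of desk_rack between -0.05 and -0.01 m) or (x of cup2 in the frame of carrier between -0.11 and -0.07 m and x of vial in the frame of desk_rack between -0.11 and -0.07 m)) and y of vial in the frame of desk_rack between -0.02 and 0.02 m and ((x of cup3 in the frame of carrier between 0.07 and 0.11 m and x of square_bottle in the frame of desk_rack between 0.07 and 0.11 m) or (x of cup3 in the frame of carrier between 0.01 and 0.05 m and x of square_bottle in the frame of desk_rack between 0.01 and 0.05 m) or (x of cup3 in the frame of carrier between -0.05 and -0.01 m and x of square_bottle in the frame of desk_rack between -0.05 and -0.01 m) or (x of cup3 in the frame of carrier between -0.11 and -0.07 m and x of square_bottle in the frame of desk_rack between -0.11 and -0.07 m)) and y of square_bottle in the frame of desk_rack between -0.02 and 0.02 m and ((x of cup4 in the frame of carrier between 0.07 and 0.11 m and x of jar in the frame of desk_rack between 0.07 and 0.11 m) or (x of cup4 in the frame of carrier between 0.01 and 0.05 m and x of jar in the frame of desk_rack between 0.01 and 0.05 m) or (x of cup4 in the frame of carrier between -0.05 and -0.01 m and x of jar in the frame of desk_rack between -0.05 and -0.01 m) or (x of cup4 in the frame of carrier between -0.11 and -0.07 m and x of jar in the frame of desk_rack between -0.11 and -0.07 m)) and y of jar in the frame of desk_rack between -0.02 and 0.02 m); the robot touches nothing.
It fails at once if a bottle is tipped over (leans more than 35 degrees) (angle between any of tall_bottle, vial, square_bottle, jar's own z axis and vertical above 0.61 rad).
It fails at once if a bottle is dropped or knocked (faster than 0.8 m/s while the fingers do not touch it) ((linear speed of tall_bottle above 0.8 m/s and contact force between the fingers and tall_bottle below 0.02 N) or (linear speed of vial above 0.8 m/s and contact force between the fingers and vial below 0.02 N) or (linear speed of square_bottle above 0.8 m/s and contact force between the fingers and square_bottle below 0.02 N) or (linear speed of jar above 0.8 m/s and contact force between the fingers and jar below 0.02 N)).
It also fails if it takes over 104 s, if anything falls off the work surface, if the arm or the gripper's body presses on something with over 40 N, if the wrist force passes 120 N, or if a joint passes its speed limit or range.

## Robot

A 6-joint arm with a two-finger parallel gripper is mounted at the origin on the work surface. World frame = base frame: x ahead of the robot, y to its left, z up, the work surface at z = 0. Lengths are in mm, angles in rad, forces in N, time in s.
With the tool pointing down it reaches from about 275 to 750 mm from the base axis. Payload 10.2 kg.
Tool frame: the origin (TCP) lies between the finger pads; the fingertips stand 14 mm ahead of it and the grasp point (between the pads) lies 5 mm behind it (tip_reach is the distance from the TCP to the fingertips, in mm); z points along the fingers, y is the line along which they close (so a half turn about z gives the same grasp; the last joint's range is limited). The gripper opens to 85 mm and grips with 20 to 120 N. Pads are 22 mm wide; open, the fingers measure 114 mm over their backs; the gripper's body (76 mm by 85 mm) begins 54 mm behind the grasp point. The pads swing forward as they close: fully open they stand 13 mm farther back than shut.
Start: joints at [1.007, 0.313, 1.498, -0, 1.331, -0.223], TCP at [175.49, 494.808, 245.294] pointing down, gripper open.
Joint ranges: [-2.94, 2.94], [-0.97, 2.17], [0.19, 2.56], [-1.23, 4.37], [0.02, 3.11], [-2.88, 2.88]. Speed limits (rad/s): [2.39, 2.39, 3.01, 3.14, 3.14, 3.14].

## Interface

Orientations are given as a unit quaternion [w, x, y, z].
In Python, from rig import * gives the robot as it stands.
- The arm moves only by the tool arm_command, never from a script. Its argument "steps" is a list that holds one entry, the list of rows, each a list of 7 numbers: the opening, from 0 (shut) to 1 (fully open), then the shift along the tool's x, y, z each as a share of 0.05 m, from -1 to 1, then the turn, a rotation vector about the tool's x, y, z each as a share of 0.15 rad, from -1 to 1. A call has 1 to 8 rows; each row shifts and turns the commanded pose from where the row before left it, along the tool's axes as they then stand; what a row does not reach is not made up. A row lasts 1/8 s, in which the tool goes at most 62.5 mm and 10.7 degrees, less where a joint would pass 70% of its speed; a pose out of reach is approached as far as the arm can. A call with a number of a shift or a turn outside -1 to 1 is refused whole. A call with a gripper value outside its range is refused whole. The fingers move at their own pace and stop on an object; "squeeze" is the grip in N (left out, the last holds). Time passes only in rows, so rows that do not move let the fingers close. It gives the time, the measured TCP pose, the force, the opening and the grip force at its end, in the units of the state.
- sense(): the state, without advancing time (a new reading comes with each control period).
- capture(name): name is "side" or "top" or "wrist"; returns the picture (400x640x3 uint8, red, green, blue); there is no depth.
- get_calibration(name): a dict with "intrinsics" (3x3 intrinsics, pixels), "rvec" (rotation vector, rad) and "tvec" (3), from world to camera coordinates, as OpenCV has them; the wrist camera has in their place "T_tool_cam" (4x4, takes a point from camera to tool coordinates, whose origin is the TCP and whose axes are the flange's). Camera axes: x right, y down, z forward; pixel columns grow to the right and rows downward; lengths in mm; the calibration is good to about 2 mm. A picture is of the moment at which its call begins: read the wrist's pose just before it. get_calibration takes no time and is no camera call.
- finish_job(): hands the job in; it is judged then, once.
The state is a dict: "time_s": time; "joints": joint angles; "dq": joint speeds; "tau": joint torques, N m; "eef_pos": TCP position; "ee_rot": TCP orientation; "force": force on the tool from outside, world axes, zero at the start; "wrist_torque": the same for the moment, N m; "grip_width": opening from 0.0 (shut) to 1.0 (fully open); "grip_force": force on a finger pad.
Only numpy, scipy, OpenCV 4.12 (cv2) and the standard library are available. Lean on these libraries where they do the work, as an engineer would, in place of code of your own. Each camera call takes 0.05 s, during which the arm holds its last target. There are 200 camera calls.

## Working session

There is one attempt and no reset: what is moved stays moved. The work goes in short steps, Python scripts to look and compute and a tool call to move; the robot and the scene stay as the last step left them, time stands still between calls to the robot, and variables do not carry over. Pictures are saved under pics/ and viewed, at most 14 in all, crops included, and the job is handed in when it is done.

Besides the shell and the picture viewer there is one more tool, called after "Emit:" as name(argument=value, ...) on one line, values as JSON. arm_command: Moves the arm, as the interface text tells. Its arguments: {"type":"object","properties":{"steps":{"type":"array"},"squeeze":{"type":"number"}},"required":["steps"]}

```bash
mkdir -p pics; ls; python3 - <<'E'
from rig import *
import cv2
s=sense();print(s['time_s'],s['eef_pos'],s['ee_rot'],s['grip_width'])
for n in ['top','side']:
    cv2.imwrite(f'pics/{n}0.png',capture(n)[...,::-1]); print(n,get_calibration(n))
print(get_calibration('wrist'))
E
```

```text
pics
0.0 [175.34618612 494.59494752 244.74073091] [-2.41192764e-04  1.69565965e-01  9.85518633e-01 -5.90728634e-04] 0.9964346738107316
top {'intrinsics': array([[415.26296472,   0.        , 322.20399812],
       [  0.        , 415.26296472, 195.5433082 ],
       [  0.        ,   0.        ,   1.        ]]), 'rvec': array([ 2.19064521, -2.22037975,  0.01737723]), 'tvec': array([  -1.706457  ,  537.65815344, 1011.43069839])}
side {'intrinsics': array([[500.05720631,   0.        , 316.39476669],
       [  0.        , 500.05720631, 201.88347665],
       [  0.        ,   0.        ,   1.        ]]), 'rvec': array([ 0.11812124, -2.93610368,  0.99475707]), 'tvec': array([527.35899533,  47.95212499, 999.96540493])}
{'intrinsics': array([[305.97732452,   0.        , 322.24127205],
       [  0.        , 305.97732452, 198.70768843],
       [  0.        ,   0.        ,   1.        ]]), 'T_tool_cam': array([[-4.34541336e-04, -9.50088945e-01, -3.11978858e-01,
         7.87102002e+01],
       [ 9.99999857e-01, -5.09767919e-04,  1.59573603e-04,
        -2.87257590e-01],
       [-3.10645930e-04, -3.11978745e-01,  9.50089031e-01,
        -1.28305413e+02],
       [ 0.00000000e+00,  0.00000000e+00,  0.00000000e+00,
         1.00000000e+00]])}
```

View pics/top0.png

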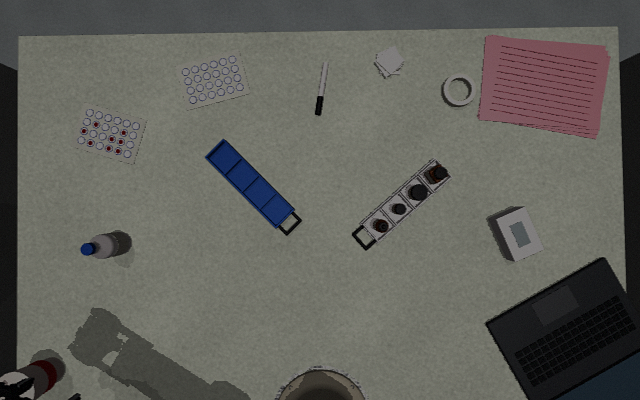

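View pics/side0.png

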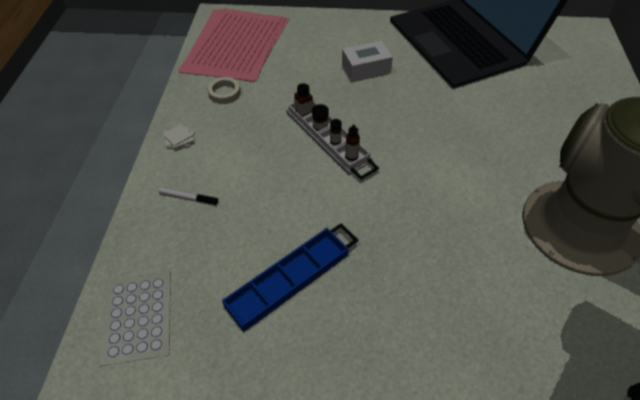

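```bash
cat > h.py <<'E'
from rig import *
import cv2, numpy as np
from scipy.spatial.transform import Rotation as R
def cam(name, s=None):
    c=get_calibration(name); K=c['intrinsics']
    if name!='wrist':
        Rm=cv2.Rodrigues(c['rvec'])[0]; return K,Rm,np.array(c['tvec']).ravel()
    q=s['ee_rot']; T=np.eye(4); T[:3,:3]=R.from_quat([q[1],q[2],q[3],q[0]]).as_matrix(); T[:3,3]=s['eef_pos']
    T=np.linalg.inv(T@c['T_tool_cam']); return K,T[:3,:3],T[:3,3]
def ray(C,uv,z):
    K,Rm,t=C; o=-Rm.T@t; uv=np.atleast_2d(uv).astype(float)
    d=(Rm.T@np.linalg.inv(K)@np.c_[uv,np.ones(len(uv))].T).T
    return (o+d*((z-o[2])/d[:,2])[:,None])[:,:2]
def proj(C,P):
    K,Rm,t=C; p=(K@(Rm@np.atleast_2d(P).T+t[:,None])).T; return p[:,:2]/p[:,2:]
def blue(im):
    h=cv2.cvtColor(im,cv2.COLOR_RGB2HSV); return cv2.inRange(h,(108,150,30),(125,255,255))
def big(m): return max(cv2.findContours(m,cv2.RETR_EXTERNAL,cv2.CHAIN_APPROX_NONE)[0],key=cv2.contourArea)
E
python3 - <<'E'
from h import *
im=cv2.imread('pics/top0.png')[...,::-1].copy(); C=cam('top')
c=big(blue(im)); p=ray(C,c[:,0],26).astype(np.float32); print('rack',cv2.minAreaRect(p))
print('handle r',ray(C,[[290,223]],20),'carrier caps',ray(C,[[381,225],[399,208],[419,191],[439,173]],70),'handle c',ray(C,[[364,238]],20))
a=cv2.resize(im[145:255,345:460],None,fx=5,fy=5,interpolation=3)
s=cv2.imread('pics/side0.png')[75:190,275:390]; s=cv2.resize(s,None,fx=4,fy=4,interpolation=3)
o=np.zeros((550,800,3),np.uint8); o[:440,:400]=cv2.resize(a[...,::-1],(400,440)); o[:460,400:][:,:400]=cv2.resize(s,(400,460)); cv2.imwrite('pics/z1.png',np.clip(o*1.6,0,255).astype(np.uint8))
E
```

```text
rack ((569.3969116210938, 166.35153198242188), (241.08348083496094, 61.4171028137207), 44.392730712890625)
handle r [[471.9750771   69.62142389]] carrier caps [[ 466.74103777 -143.25057166]
 [ 505.11904593 -185.11842072]
 [ 543.48174128 -231.6168346 ]
 [ 584.18710061 -278.21495275]] handle c [[ 433.54221241 -108.42491454]]
```

View pics/z1.png

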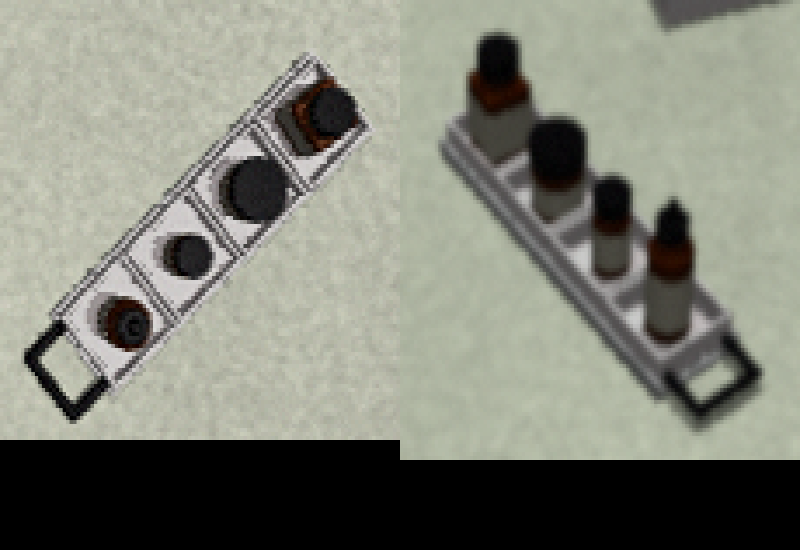

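```bash
cat >> h.py <<'E'
def yawnow(s):
    q=s['ee_rot']; y=R.from_quat([q[1],q[2],q[3],q[0]]).apply([0,1,0]); return np.degrees(np.arctan2(y[1],y[0]))
def plan(segs, start=None):
    """segs: (x,y,z,yaw_deg,n,grip). Straight lines, eased (n>3); prints rows with the rounding carried over."""
    s=sense(); p,w=(np.array(s['eef_pos']),yawnow(s)) if start is None else (np.array(start[:3],float),start[3])
    out=[]
    for x,y,z,yaw,n,g in segs:
        p0,w0=p.copy(),w
        for i in range(1,n+1):
            f=i/n; f=0.5*f+0.5*(3*f*f-2*f**3) if n>3 else f
            t=p0+(np.array([x,y,z])-p0)*f; tw=w0+(yaw-w0)*f
            a=np.radians(w); Y=np.array([np.cos(a),np.sin(a),0]); Z=np.array([0,0,-1.]); X=np.cross(Y,Z)
            M=np.array([X,Y,Z]); d=np.round(M@(t-p)/50,2); r=round(-np.radians(tw-w)/.15,2)
            p=p+M.T@(d*50); w=w-np.degrees(r*.15); out.append([g,*d.tolist(),0,0,r])
            if max(abs(d).max(),abs(r))>1: print('LIMIT')
    for i in range(0,len(out),8): print(str([[float('%g'%v) for v in r] for r in out[i:i+8]]).replace('.0,',',').replace('.0]',']').replace('-0,','0,').replace(' ',''))
E
python3 - <<'E'
from h import *
plan([(400,100,240,55,11,1),(500,-200,230,41,9,1)])
E
```

```text
[[1,-0.39,-0.34,0.01,0,0,0.1],[1,-0.54,-0.45,0,0,0,0.14],[1,-0.66,-0.53,0.01,0,0,0.17],[1,-0.76,-0.57,0.01,0,0,0.19],[1,-0.82,-0.59,0.01,0,0,0.2],[1,-0.85,-0.58,0.01,0,0,0.2],[1,-0.85,-0.54,0.01,0,0,0.2],[1,-0.82,-0.48,0.01,0,0,0.19]]
[[1,-0.74,-0.41,0.01,0,0,0.17],[1,-0.63,-0.32,0.01,0,0,0.14],[1,-0.46,-0.23,0.01,0,0,0.1],[1,-0.37,-0.27,0.01,0,0,0.12],[1,-0.52,-0.38,0.02,0,0,0.16],[1,-0.64,-0.43,0.03,0,0,0.2],[1,-0.72,-0.46,0.02,0,0,0.22],[1,-0.75,-0.44,0.03,0,0,0.23]]
[[1,-0.75,-0.41,0.03,0,0,0.22],[1,-0.69,-0.35,0.02,0,0,0.2],[1,-0.58,-0.27,0.02,0,0,0.16],[1,-0.42,-0.18,0.02,0,0,0.12]]
```

Emit:
arm_command(steps=[[[1,-0.39,-0.34,0.01,0,0,0.1],[1,-0.54,-0.45,0,0,0,0.14],[1,-0.66,-0.53,0.01,0,0,0.17],[1,-0.76,-0.57,0.01,0,0,0.19],[1,-0.82,-0.59,0.01,0,0,0.2],[1,-0.85,-0.58,0.01,0,0,0.2],[1,-0.85,-0.54,0.01,0,0,0.2],[1,-0.82,-0.48,0.01,0,0,0.19]]])

```text
time_s: 1.1
eef_pos: [349.3, 188.4, 241.7]
ee_rot: [-0.0, 0.272, 0.962, -0.0]
force: [0.7, 0.3, -0.2]
grip_width: 1.002
grip_force: 0.0
```

Emit:
arm_command(steps=[[[1,-0.74,-0.41,0.01,0,0,0.17],[1,-0.63,-0.32,0.01,0,0,0.14],[1,-0.46,-0.23,0.01,0,0,0.1],[1,-0.37,-0.27,0.01,0,0,0.12],[1,-0.52,-0.38,0.02,0,0,0.16],[1,-0.64,-0.43,0.03,0,0,0.2],[1,-0.72,-0.46,0.02,0,0,0.22],[1,-0.75,-0.44,0.03,0,0,0.23]]])

```text
time_s: 2.1
eef_pos: [457.1, -71.7, 234.6]
ee_rot: [-0.0, 0.367, 0.93, 0.0]
force: [-0.2, 0.1, 0.3]
grip_width: 1.004
grip_force: 0.0
```

Emit:
arm_command(steps=[[[1,-0.75,-0.41,0.03,0,0,0.22],[1,-0.69,-0.35,0.02,0,0,0.2],[1,-0.58,-0.27,0.02,0,0,0.16],[1,-0.42,-0.18,0.02,0,0,0.12],[1,0,0,0,0,0,0],[1,0,0,0,0,0,0]]])

```text
time_s: 2.85
eef_pos: [499.8, -199.0, 230.1]
ee_rot: [-0.0, 0.414, 0.91, 0.0]
force: [0.6, 0.0, 0.5]
grip_width: 0.997
grip_force: 0.0
```

```bash
python3 - <<'E'
from h import *
import pickle
s=sense();print(s['time_s'],s['eef_pos'],yawnow(s),s['ee_rot'])
im=capture('wrist'); cv2.imwrite('pics/w1.png',im[...,::-1]); pickle.dump(s,open('w1.pkl','wb'))
E
```

```text
2.85 [ 499.76453835 -198.95172149  230.14051945] 41.02927684092987 [-3.39466851e-04  4.14460728e-01  9.10067127e-01  1.19313825e-04]
```

View pics/w1.png

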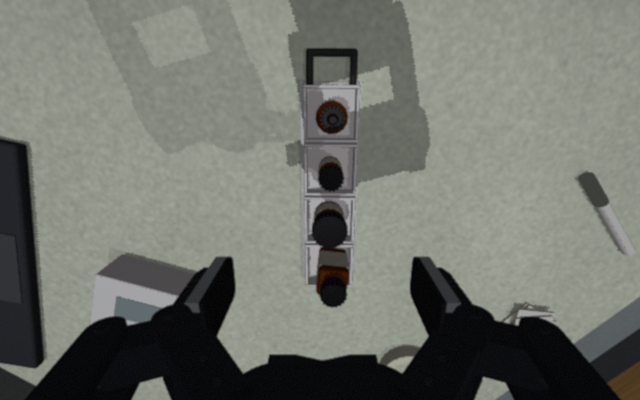

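```bash
python3 - <<'E'
from h import *
import pickle
s=pickle.load(open('w1.pkl','rb')); im=cv2.imread('pics/w1.png'); C=cam('wrist',s)
g=im.max(2)
a=np.radians(yawnow(s)); Y=np.array([np.cos(a),np.sin(a)]); X=np.array([-Y[1],Y[0]])
for n,(r0,r1),ztop,rad in [('tall',(95,136),88,9.5),('vial',(150,192),69,12),('jar',(205,250),63,18.5),('square',(270,310),89,13.5)]:
    m=(g[r0:r1,306:356]<45).astype(np.uint8)
    k=big(m)[:,0]+[306,r0]; x,y,w,h=cv2.boundingRect(k.reshape(-1,1,2)); 
    pts=[[x+w/2-.5,y+h-.5]]; far=ray(C,pts,ztop)[0]+X*rad
    print(n,(x,y,w,h),'centre',far.round(1),'width mm',w*0+np.linalg.norm(ray(C,[[x-.5,y+h-rad/2]],ztop)-ray(C,[[x+w-.5,y+h-rad/2]],ztop)).round(1))
print('tall nozzle',ray(C,[[331.5,119]],105))
m=((g>90)&(im[...,1].astype(int)-im[...,0]<6)).astype(np.uint8)
hv=cv2.cvtColor(im,cv2.COLOR_BGR2HSV)
print([hv[r,c].tolist() for r,c in [(100,315),(150,315),(200,312),(150,200),(270,311),(340,320)]])
# cup corners by eye
q=ray(C,[[304,87],[358,87],[304,281],[352,281]],28); print(q.round(1)); mid=(q[0]+q[1])/2-X*0
print('handle-end mid',((q[0]+q[1])/2).round(1),'far-end',((q[2]+q[3])/2).round(1))
cv2.imwrite('pics/z2.png',np.clip(cv2.resize(im[40:320,250:410],None,fx=2.1,fy=2.1,interpolation=cv2.INTER_CUBIC)*1.8,0,255).astype(np.uint8))
E
```

```text
tall (317, 105, 29, 28) centre [ 466.4 -148.3] width mm 25.1
vial (319, 162, 24, 29) centre [ 503.4 -190. ] width mm 23.5
jar (312, 209, 35, 41) centre [ 543.  -236.9] width mm 37.2
square (319, 270, 29, 36) centre [ 583.2 -277.1] width mm 30.1
tall nozzle [[ 464.36919068 -146.20524878]]
[[165, 5, 107], [160, 7, 105], [120, 3, 166], [43, 20, 153], [120, 3, 166], [44, 21, 156]]
[[ 427.2 -143.1]
 [ 468.6 -107.1]
 [ 573.2 -317.3]
 [ 618.3 -278.1]]
handle-end mid [ 447.9 -125.1] far-end [ 595.7 -297.7]
```

View pics/z2.png

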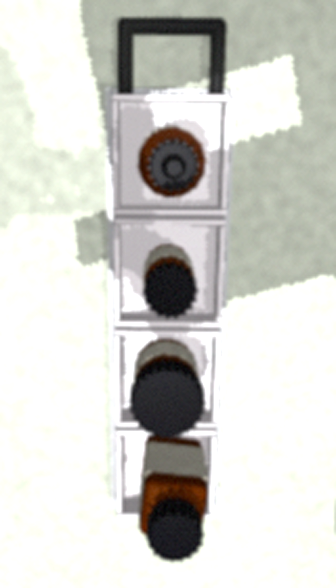

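```bash
python3 - <<'E'
from h import *
import pickle
s=pickle.load(open('w1.pkl','rb')); C=cam('wrist',s)
print(ray(C,[[331.9,116.7]],71),ray(C,[[332.9,119]],105))
plan([(465,-147,150,41,4,1),(465,-147,56,41,4,1)])
E
```

```text
[[ 465.42550624 -145.38257678]] [[ 465.21785135 -145.46739284]]
[[1,0.25,0.03,0.33,0,0,0],[1,0.37,0.05,0.47,0,0,0],[1,0.37,0.04,0.48,0,0,0],[1,0.25,0.04,0.33,0,0,0.01],[1,0,0,0.38,0,0,-0],[1,0,0,0.56,0,0,-0],[1,0,0,0.56,0,0,-0],[1,0,0,0.38,0,0,-0]]
```

Emit:
arm_command(steps=[[[1,0.25,0.04,0.33,0,0,0],[1,0.37,0.05,0.47,0,0,0],[1,0.38,0.05,0.48,0,0,0],[1,0.26,0.04,0.33,0,0,0],[1,0,0,0.38,0,0,0],[1,0,0,0.56,0,0,0],[1,0,0,0.56,0,0,0],[1,0,0,0.38,0,0,0]]])

```text
time_s: 3.9
eef_pos: [465.1, -145.3, 55.0]
ee_rot: [-0.0, 0.414, 0.91, 0.0]
force: [0.3, -0.2, -0.1]
grip_width: 0.998
grip_force: 0.0
```

Emit:
arm_command(steps=[[[0.5,0,0,0,0,0,0],[0.3,0,0,0,0,0,0],[0.2,0,0,0,0,0,0],[0.2,0,0,0,0,0,0],[0.2,0,0,0,0,0,0],[0.2,0,0,0,0,0,0]]], squeeze=30)

```text
time_s: 4.65
eef_pos: [465.9, -146.4, 56.7]
ee_rot: [0.001, 0.415, 0.91, -0.0]
force: [-0.4, 1.0, 6.8]
grip_width: 0.338
grip_force: 30.2
```

```bash
python3 - <<'E'
from h import *
s=sense();print(s['time_s'],s['eef_pos'],yawnow(s),s['grip_width'],s['grip_force'],s['force'])
a=capture('side')[80:200,270:400]; 
cv2.imwrite('pics/s2.png',np.clip(cv2.resize(a[...,::-1],None,fx=4.5,fy=4.5,interpolation=cv2.INTER_CUBIC)*1.6,0,255).astype(np.uint8))
E
```

```text
4.65 [ 465.8959273  -146.41405824   56.68734232] 40.989153625075424 0.3377110362563749 30.233856439590454 [-0.44595089  1.04520092  6.84070879]
```

View pics/s2.png

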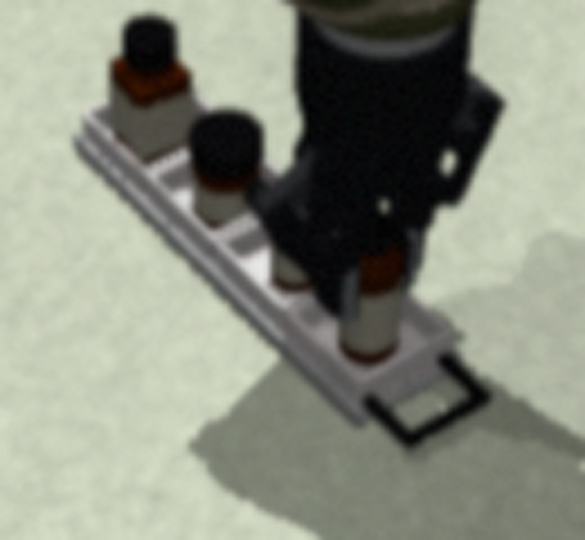

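```bash
python3 - <<'E'
from h import *
plan([(466,-146,130,41,4,.2),(505,103.5,150,-45.6,12,.2)])
E
```

```text
LIMIT
LIMIT
LIMIT
[[0.2,0,0,-0.3,0,0,-0],[0.2,0,0,-0.43,0,0,-0],[0.2,0,0.01,-0.44,0,0,-0],[0.2,0.01,0,-0.3,0,0,-0],[0.2,0.17,0.2,-0.02,0,0,0.52],[0.2,0.24,0.25,-0.03,0,0,0.69],[0.2,0.32,0.26,-0.03,0,0,0.84],[0.2,0.4,0.25,-0.04,0,0,0.94]]
[[0.2,0.46,0.21,-0.04,0,0,1],[0.2,0.5,0.14,-0.04,0,0,1.05],[0.2,0.52,0.06,-0.04,0,0,1.04],[0.2,0.51,-0.02,-0.04,0,0,1.01],[0.2,0.46,-0.09,-0.04,0,0,0.94],[0.2,0.39,-0.14,-0.03,0,0,0.83],[0.2,0.31,-0.15,-0.03,0,0,0.7],[0.2,0.22,-0.14,-0.02,0,0,0.52]]
```

Emit:
arm_command(steps=[[[0.2,0,0,-0.3,0,0,0],[0.2,0,0,-0.43,0,0,0],[0.2,0,0.01,-0.44,0,0,0],[0.2,0.01,0,-0.3,0,0,0],[0.2,0.17,0.2,-0.02,0,0,0.52],[0.2,0.24,0.25,-0.03,0,0,0.69],[0.2,0.32,0.26,-0.03,0,0,0.84],[0.2,0.4,0.25,-0.04,0,0,0.94]]])

```text
time_s: 5.7
eef_pos: [476.9, -71.1, 135.7]
ee_rot: [-0.0, 0.609, 0.793, -0.0]
force: [0.4, -0.1, -0.5]
grip_width: 0.338
grip_force: 29.8
```

Emit:
arm_command(steps=[[[0.2,0.46,0.21,-0.04,0,0,1],[0.2,0.5,0.14,-0.04,0,0,1],[0.2,0.52,0.06,-0.04,0,0,1],[0.2,0.51,-0.02,-0.04,0,0,1],[0.2,0.46,-0.09,-0.04,0,0,0.96],[0.2,0.39,-0.14,-0.03,0,0,0.86],[0.2,0.31,-0.15,-0.03,0,0,0.74],[0.2,0.22,-0.14,-0.02,0,0,0.56]]])

```text
time_s: 6.7
eef_pos: [503.1, 104.4, 149.7]
ee_rot: [-0.0, 0.927, 0.374, -0.0]
force: [0.7, 0.7, -0.4]
grip_width: 0.343
grip_force: 29.9
```

Emit:
arm_command(steps=[[[0.2,0,0,0,0,0,0],[0.2,0,0,0,0,0,0]]])

```text
time_s: 6.95
eef_pos: [503.0, 103.3, 149.4]
ee_rot: [0.0, 0.927, 0.376, -0.0]
force: [0.0, 0.3, -0.5]
grip_width: 0.336
grip_force: 29.9
```

```bash
python3 - <<'E'
from h import *
import pickle
s=sense();print(s['time_s'],s['eef_pos'],yawnow(s),s['grip_width'],s['grip_force'])
im=capture('wrist'); cv2.imwrite('pics/w3.png',im[...,::-1]); pickle.dump(s,open('w3.pkl','wb'))
C=cam('wrist',s); c=big(blue(im))[:,0]; print(cv2.boundingRect(c))
E
```

```text
6.95 [503.04488803 103.28257764 149.35940349] -45.80795651904615 0.33587247196410464 29.86723780632019
(279, 0, 88, 229)
```

View pics/w3.png

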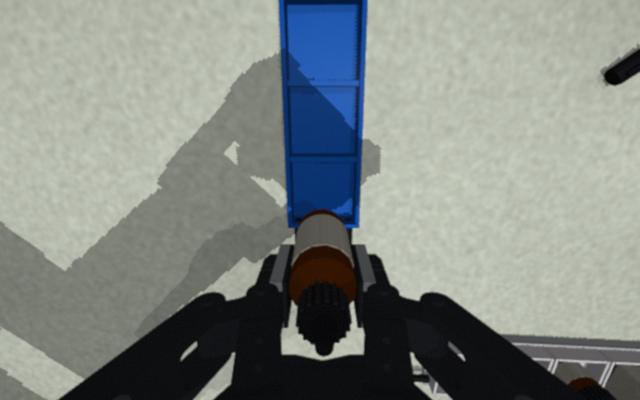

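```bash
python3 - <<'E'
from h import *
import pickle
s=pickle.load(open('w3.pkl','rb')); im=cv2.imread('pics/w3.png')[...,::-1].copy(); C=cam('wrist',s)
m=blue(im)
def rk(p,c=np.array([569.4,166.35]),th=44.4):
    a=np.radians(th); u=-np.array([np.cos(a),np.sin(a)]); v=np.array([-u[1],u[0]]); d=p-c; return np.c_[d@u,d@v].round(1)
E=[]
for r in (10,50,110,140,180,200,215):
    x=np.flatnonzero(m[r,260:390])+260; E.append((x[0]-.5,x[-1]+.5,r))
E=np.array(E); print(rk(ray(C,E[:,[0,2]],26)).tolist(),rk(ray(C,E[:,[1,2]],26)).tolist())
print('dividers',rk(ray(C,[[323.5,82],[323.5,157],[323,225],[323,2]],26)).tolist(), 'tcp',rk(np.array([s['eef_pos'][:2]])))
print('bottle foot front', rk(ray(C,[[322,211]],103)))
E
```

```text
[[-49.4, -30.3], [-23.3, -30.8], [19.8, -30.4], [43.2, -30.6], [76.9, -30.4], [94.8, -30.2], [108.7, -30.8]] [[-49.1, 32.3], [-23.0, 31.9], [20.0, 32.0], [43.5, 32.1], [77.1, 31.6], [95.0, 31.4], [108.9, 31.8]]
dividers [[-0.8, 1.3], [57.3, 1.1], [118.4, 0.5], [-54.3, 1.1]] tcp [[91.5 -1.4]]
bottle foot front [[76.2 -0.1]]
```

```bash
python3 - <<'E'
from h import *
plan([(506.7,103.8,130,-45.6,2,.2),(506.7,103.8,56,-45.6,6,.2),(506.7,103.8,52,-45.6,3,.2),(506.7,103.8,52,-45.6,1,.2)])
E
```

```text
[[0.2,0.03,0.02,0.19,0,0,-0.01],[0.2,0.03,0.02,0.2,0,0,-0.02],[0.2,0,0,0.18,0,0,0],[0.2,0,0,0.26,0,0,0],[0.2,0,0,0.3,0,0,0],[0.2,0,0,0.3,0,0,0],[0.2,0,0,0.26,0,0,0],[0.2,0,0,0.18,0,0,0]]
[[0.2,0,0,0.03,0,0,0],[0.2,0,0,0.02,0,0,0],[0.2,0,0,0.03,0,0,0],[0.2,0,0,0,0,0,0]]
```

Emit:
arm_command(steps=[[[0.2,0.03,0.02,0.19,0,0,-0.01],[0.2,0.03,0.02,0.2,0,0,-0.02],[0.2,0,0,0.18,0,0,0],[0.2,0,0,0.26,0,0,0],[0.2,0,0,0.3,0,0,0],[0.2,0,0,0.3,0,0,0],[0.2,0,0,0.26,0,0,0],[0.2,0,0,0.18,0,0,0]]])

```text
time_s: 8.0
eef_pos: [506.6, 104.3, 54.9]
ee_rot: [-0.0, 0.926, 0.378, -0.0]
force: [0.5, -0.3, -0.4]
grip_width: 0.341
grip_force: 29.9
```

Emit:
arm_command(steps=[[[0.2,0,0,0.03,0,0,0],[0.2,0,0,0.02,0,0,0],[0.2,0,0,0.03,0,0,0],[0.2,0,0,0,0,0,0]]])

```text
time_s: 8.5
eef_pos: [506.8, 104.3, 51.9]
ee_rot: [0.0, 0.926, 0.378, 0.0]
force: [-0.2, -0.4, -0.9]
grip_width: 0.343
grip_force: 29.9
```

Emit:
arm_command(steps=[[[0.2,0,0,0.02,0,0,0],[0.2,0,0,0.01,0,0,0],[0.2,0,0,0,0,0,0]]])

```text
time_s: 8.88
eef_pos: [507.1, 104.5, 51.6]
ee_rot: [0.0, 0.926, 0.378, 0.001]
force: [-5.1, 0.9, 13.7]
grip_width: 0.34
grip_force: 31.4
```

Emit:
arm_command(steps=[[[0.5,0,0,0,0,0,0],[0.7,0,0,0,0,0,0],[0.9,0,0,0,0,0,0],[0.9,0,0,0,0,0,0],[0.9,0,0,-0.3,0,0,0],[0.9,0,0,-0.6,0,0,0],[0.9,0,0,-0.7,0,0,0],[0.9,0,0,-0.6,0,0,0]]])

```text
time_s: 9.88
eef_pos: [506.9, 104.3, 162.7]
ee_rot: [0.0, 0.926, 0.378, 0.001]
force: [1.0, -0.5, 0.1]
grip_width: 0.899
grip_force: 0.0
```

```bash
python3 - <<'E'
from h import *
s=sense();print(s['time_s'],s['eef_pos'],yawnow(s),s['grip_width'],s['grip_force'])
a=capture('side')[200:340,200:380]
cv2.imwrite('pics/s4.png',np.clip(cv2.resize(a[...,::-1],None,fx=3.5,fy=3.5,interpolation=cv2.INTER_CUBIC)*1.6,0,255).astype(np.uint8))
plan([(503.4,-190,160,41,13,1),(503.4,-190,46,41,6,1)])
E
```

```text
9.875 [506.91279189 104.34158304 162.70905274] -45.63293628121935 0.8994407067683755 0.0
[[1,-0.2,0.19,0.01,0,0,-0.47],[1,-0.27,0.24,0,0,0,-0.63],[1,-0.36,0.25,0.01,0,0,-0.74],[1,-0.43,0.24,0.01,0,0,-0.85],[1,-0.5,0.2,0.02,0,0,-0.91],[1,-0.54,0.13,0.01,0,0,-0.96],[1,-0.56,0.05,0.01,0,0,-0.96],[1,-0.56,-0.03,0.01,0,0,-0.96]]
[[1,-0.52,-0.1,0.01,0,0,-0.91],[1,-0.47,-0.16,0.01,0,0,-0.84],[1,-0.39,-0.19,0.01,0,0,-0.75],[1,-0.31,-0.2,0.01,0,0,-0.63],[1,-0.22,-0.17,0.01,0,0,-0.47],[1,0,0,0.27,0,0,0],[1,0,0,0.4,0,0,0],[1,0,0,0.47,0,0,0]]
[[1,0,0,0.46,0,0,0],[1,0,0,0.4,0,0,0],[1,0,0,0.28,0,0,0]]
```

View pics/s4.png

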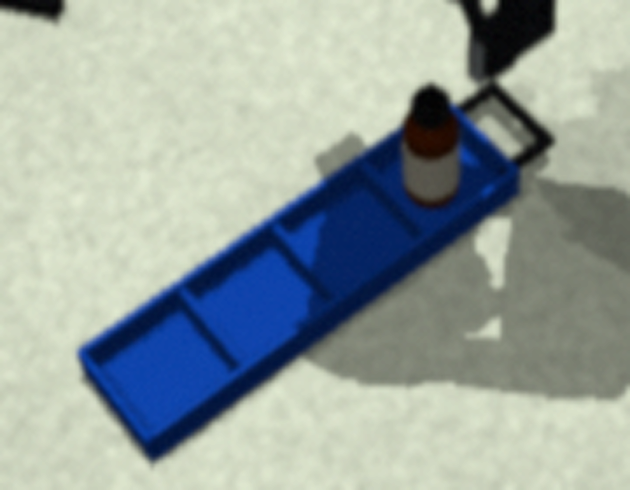

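Emit:
arm_command(steps=[[[1,-0.2,0.19,0.01,0,0,-0.47],[1,-0.27,0.24,0,0,0,-0.63],[1,-0.36,0.25,0.01,0,0,-0.74],[1,-0.43,0.24,0.01,0,0,-0.85],[1,-0.5,0.2,0.02,0,0,-0.91],[1,-0.54,0.13,0.01,0,0,-0.96],[1,-0.56,0.05,0.01,0,0,-0.96],[1,-0.56,-0.03,0.01,0,0,-0.96]]])

```text
time_s: 10.92
eef_pos: [503.2, -85.8, 157.2]
ee_rot: [0.0, 0.641, 0.768, 0.0]
force: [0.3, 0.2, -0.2]
grip_width: 0.998
grip_force: 0.0
```

Emit:
arm_command(steps=[[[1,-0.52,-0.1,0.01,0,0,-0.91],[1,-0.47,-0.16,0.01,0,0,-0.84],[1,-0.39,-0.19,0.01,0,0,-0.75],[1,-0.31,-0.2,0.01,0,0,-0.63],[1,-0.22,-0.17,0.01,0,0,-0.47],[1,0,0,0,0,0,0],[1,0,0,0,0,0,0]]])

```text
time_s: 11.8
eef_pos: [501.6, -189.7, 154.2]
ee_rot: [0.0, 0.415, 0.91, 0.0]
force: [-0.9, 0.3, 0.7]
grip_width: 1.0
grip_force: 0.0
```

```bash
python3 - <<'E'
from h import *
s=sense();print(s['time_s'],s['eef_pos'],yawnow(s))
plan([(503.4,-190,46,41,7,1)])
E
```

```text
11.8 [ 501.57008526 -189.70824766  154.16489926] 40.931747271990346
[[1,0,0,0.21,0,0,-0],[1,-0.01,0.01,0.31,0,0,-0],[1,0,0,0.37,0,0,-0],[1,-0.01,0,0.38,0,0,-0],[1,0,0.01,0.37,0,0,-0.01],[1,-0.01,0,0.31,0,0,0],[1,0,0,0.21,0,0,0]]
```

Emit:
arm_command(steps=[[[1,0,0,0.21,0,0,0],[1,-0.01,0.01,0.31,0,0,0],[1,0,0,0.37,0,0,0],[1,-0.01,0,0.38,0,0,0],[1,0,0.01,0.37,0,0,0],[1,-0.01,0,0.31,0,0,0],[1,0,0,0.21,0,0,0]]])

```text
time_s: 12.68
eef_pos: [503.0, -190.4, 44.6]
ee_rot: [-0.001, 0.415, 0.91, 0.0]
force: [0.3, -0.7, 0.2]
grip_width: 0.999
grip_force: 0.0
```

Emit:
arm_command(steps=[[[0.5,0,0,0,0,0,0],[0.3,0,0,0,0,0,0],[0.2,0,0,0,0,0,0],[0.15,0,0,0,0,0,0],[0.15,0,0,0,0,0,0],[0.15,0,0,0,0,0,0],[0.15,0,0,0,0,0,0]]], squeeze=25)

```text
time_s: 13.55
eef_pos: [503.6, -190.8, 46.4]
ee_rot: [0.001, 0.415, 0.91, -0.0]
force: [-0.8, 1.2, 6.1]
grip_width: 0.294
grip_force: 24.7
```

```bash
python3 - <<'E'
from h import *
s=sense();print(s['time_s'],s['eef_pos'],yawnow(s),s['force'],s['grip_width'])
plan([(502.8,-190,155,41,5,.15),(549.6,145.8,160,-45.6,14,.15)])
E
```

```text
13.55 [ 503.59698833 -190.82236995   46.37412592] 40.9968787346129 [-0.7502296   1.17644151  6.12466207] 0.29435020724925004
[[0.15,0,0,-0.33,0,0,-0],[0.15,0.01,0,-0.49,0,0,-0],[0.15,0,0,-0.54,0,0,-0],[0.15,0.01,0,-0.48,0,0,-0],[0.15,0,0,-0.33,0,0,-0],[0.15,0.19,0.22,0,0,0,0.43],[0.15,0.27,0.27,-0.01,0,0,0.57],[0.15,0.35,0.29,-0.01,0,0,0.67]]
[[0.15,0.42,0.3,0,0,0,0.77],[0.15,0.49,0.26,-0.01,0,0,0.83],[0.15,0.55,0.21,-0.01,0,0,0.87],[0.15,0.59,0.13,-0.01,0,0,0.9],[0.15,0.6,0.06,-0.01,0,0,0.89],[0.15,0.59,-0.02,-0.01,0,0,0.88],[0.15,0.55,-0.09,-0.01,0,0,0.83],[0.15,0.49,-0.15,-0.01,0,0,0.76]]
[[0.15,0.42,-0.18,0,0,0,0.68],[0.15,0.33,-0.18,-0.01,0,0,0.56],[0.15,0.24,-0.17,0,0,0,0.44]]
```

Emit:
arm_command(steps=[[[0.15,0,0,-0.33,0,0,0],[0.15,0.01,0,-0.49,0,0,0],[0.15,0,0,-0.54,0,0,0],[0.15,0.01,0,-0.48,0,0,0],[0.15,0,0,-0.33,0,0,0],[0.15,0.19,0.22,0,0,0,0.43],[0.15,0.27,0.27,-0.01,0,0,0.57],[0.15,0.35,0.29,-0.01,0,0,0.67]]])

```text
time_s: 14.55
eef_pos: [510.1, -133.7, 156.2]
ee_rot: [0.0, 0.527, 0.85, -0.0]
force: [0.4, -0.2, -1.2]
grip_width: 0.295
grip_force: 24.7
```

Emit:
arm_command(steps=[[[0.15,0.42,0.3,0,0,0,0.77],[0.15,0.49,0.26,-0.01,0,0,0.83],[0.15,0.55,0.21,-0.01,0,0,0.87],[0.15,0.59,0.13,-0.01,0,0,0.9],[0.15,0.6,0.06,-0.01,0,0,0.89],[0.15,0.59,-0.02,-0.01,0,0,0.88],[0.15,0.55,-0.09,-0.01,0,0,0.83],[0.15,0.49,-0.15,-0.01,0,0,0.76]]])

```text
time_s: 15.55
eef_pos: [541.5, 91.1, 159.7]
ee_rot: [0.0, 0.872, 0.489, 0.0]
force: [-0.3, 0.0, -1.3]
grip_width: 0.293
grip_force: 24.7
```

Emit:
arm_command(steps=[[[0.15,0.42,-0.18,0,0,0,0.68],[0.15,0.33,-0.18,-0.01,0,0,0.56],[0.15,0.24,-0.17,0,0,0,0.44],[0.15,0,0,0,0,0,0],[0.15,0,0,0,0,0,0]]])

```text
time_s: 16.18
eef_pos: [549.0, 145.4, 159.7]
ee_rot: [0.0, 0.926, 0.378, 0.0]
force: [0.1, 0.1, -0.3]
grip_width: 0.295
grip_force: 24.7
```

```bash
python3 - <<'E'
from h import *
s=sense();print(s['time_s'],s['eef_pos'],yawnow(s),s['force'],s['grip_width'])
plan([(549.6,145.8,45.5,-45.6,8,.15),(549.6,145.8,41.3,-45.6,4,.15)])
E
```

```text
16.175 [549.01985599 145.40913521 159.6506095 ] -45.57426849135552 [ 0.08897696  0.07391422 -0.27837652] 0.29507780847379167
[[0.15,0,0,0.19,0,0,0],[0.15,0,0,0.27,0,0,0],[0.15,0,0,0.33,0,0,0],[0.15,0.01,0,0.35,0,0,0],[0.15,0,0,0.35,0,0,0],[0.15,0,0,0.33,0,0,0],[0.15,0,0,0.27,0,0,0],[0.15,0,0,0.19,0,0,0]]
[[0.15,0,0,0.02,0,0,0],[0.15,0,0,0.02,0,0,0],[0.15,0,0,0.03,0,0,0],[0.15,0,0,0.02,0,0,0]]
```

Emit:
arm_command(steps=[[[0.15,0,0,0.19,0,0,0],[0.15,0,0,0.27,0,0,0],[0.15,0,0,0.33,0,0,0],[0.15,0.01,0,0.35,0,0,0],[0.15,0,0,0.35,0,0,0],[0.15,0,0,0.33,0,0,0],[0.15,0,0,0.27,0,0,0],[0.15,0,0,0.19,0,0,0]]])

```text
time_s: 17.18
eef_pos: [549.4, 146.2, 44.4]
ee_rot: [-0.0, 0.926, 0.378, -0.0]
force: [-0.3, 0.2, -1.4]
grip_width: 0.295
grip_force: 24.7
```

Emit:
arm_command(steps=[[[0.15,0,0,0.02,0,0,0],[0.15,0,0,0.02,0,0,0],[0.15,0,0,0.02,0,0,0],[0.15,0,0,0.02,0,0,0],[0.15,0,0,0,0,0,0]]])

```text
time_s: 17.8
eef_pos: [549.6, 146.2, 41.5]
ee_rot: [0.0, 0.926, 0.378, 0.0]
force: [-0.1, 0.0, 0.3]
grip_width: 0.291
grip_force: 24.8
```

Emit:
arm_command(steps=[[[0.15,0,0,0.01,0,0,0],[0.15,0,0,0.01,0,0,0],[0.15,0,0,0,0,0,0]]])

```text
time_s: 18.18
eef_pos: [549.7, 146.3, 41.4]
ee_rot: [0.0, 0.926, 0.378, 0.0]
force: [-2.7, -0.9, 10.3]
grip_width: 0.289
grip_force: 25.6
```

Contact; release, lift and return to the jar.

Emit:
arm_command(steps=[[[0.5,0,0,0,0,0,0],[0.7,0,0,0,0,0,0],[0.9,0,0,0,0,0,0],[0.9,0,0,0,0,0,0],[0.9,0,0,-0.4,0,0,0],[0.9,0,0,-0.7,0,0,0],[0.9,0,0,-0.7,0,0,0],[0.9,0,0,-0.6,0,0,0]]])

```text
time_s: 19.18
eef_pos: [549.5, 146.3, 161.7]
ee_rot: [0.0, 0.926, 0.378, 0.0]
force: [0.2, 0.1, -1.0]
grip_width: 0.901
grip_force: 0.0
```

```bash
python3 - <<'E'
from h import *
s=sense();print(s['time_s'],s['eef_pos'],yawnow(s),s['grip_width'])
plan([(543,-236,150,41,15,1)])
E
```

```text
19.175 [549.48651663 146.25505012 161.66673312] -45.6374753003157 0.9009629932774871
[[1,-0.22,0.21,0.01,0,0,-0.4],[1,-0.29,0.26,0.01,0,0,-0.52],[1,-0.37,0.28,0.02,0,0,-0.61],[1,-0.46,0.28,0.01,0,0,-0.7],[1,-0.51,0.24,0.02,0,0,-0.76],[1,-0.58,0.2,0.02,0,0,-0.8],[1,-0.62,0.13,0.02,0,0,-0.83],[1,-0.63,0.06,0.02,0,0,-0.84]]
[[1,-0.63,-0.03,0.02,0,0,-0.83],[1,-0.6,-0.1,0.01,0,0,-0.8],[1,-0.56,-0.16,0.02,0,0,-0.76],[1,-0.48,-0.2,0.02,0,0,-0.7],[1,-0.41,-0.23,0.01,0,0,-0.61],[1,-0.33,-0.22,0.01,0,0,-0.52],[1,-0.23,-0.18,0.01,0,0,-0.4]]
```

Emit:
arm_command(steps=[[[1,-0.22,0.21,0.01,0,0,-0.4],[1,-0.29,0.26,0.01,0,0,-0.52],[1,-0.37,0.28,0.02,0,0,-0.61],[1,-0.46,0.28,0.01,0,0,-0.7],[1,-0.51,0.24,0.02,0,0,-0.76],[1,-0.58,0.2,0.02,0,0,-0.8],[1,-0.62,0.13,0.02,0,0,-0.83],[1,-0.63,0.06,0.02,0,0,-0.84]]])

```text
time_s: 20.18
eef_pos: [545.8, -61.7, 153.7]
ee_rot: [-0.0, 0.698, 0.716, -0.0]
force: [1.0, -0.4, -0.5]
grip_width: 1.0
grip_force: 0.0
```

Emit:
arm_command(steps=[[[1,-0.63,-0.03,0.02,0,0,-0.83],[1,-0.6,-0.1,0.01,0,0,-0.8],[1,-0.56,-0.16,0.02,0,0,-0.76],[1,-0.48,-0.2,0.02,0,0,-0.7],[1,-0.41,-0.23,0.01,0,0,-0.61],[1,-0.33,-0.22,0.01,0,0,-0.52],[1,-0.23,-0.18,0.01,0,0,-0.4],[1,0,0,0,0,0,0]]])

```text
time_s: 21.18
eef_pos: [542.8, -236.3, 148.6]
ee_rot: [-0.0, 0.415, 0.91, 0.0]
force: [0.0, -0.2, 0.5]
grip_width: 0.996
grip_force: 0.0
```

```bash
python3 - <<'E'
from h import *
s=sense();print(s['time_s'],s['eef_pos'],yawnow(s))
im=capture('wrist'); cv2.imwrite('pics/w5.png',im[...,::-1])
C=cam('wrist',s); print(proj(C,[[543,-236,63],[583,-277,89]]))
plan([(543,-236,48,41,7,1)])
E
```

```text
21.175 [ 542.82529862 -236.26862131  148.56272204] 40.89886221337386
[[322.02930489 209.54552751]
 [326.74812864 296.37650354]]
[[1,0,0,0.2,0,0,-0],[1,0,0,0.29,0,0,-0],[1,0,0,0.34,0,0,-0.01],[1,0,0,0.35,0,0,0],[1,-0.01,0,0.34,0,0,0],[1,0,0,0.29,0,0,-0],[1,0,0,0.2,0,0,-0]]
```

View pics/w5.png

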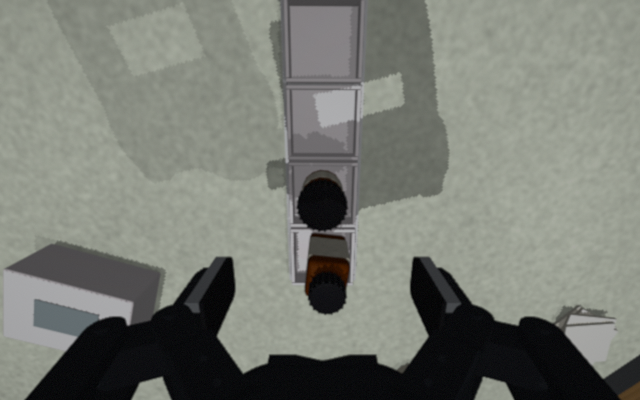

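Emit:
arm_command(steps=[[[1,0.03,0,0.2,0,0,0],[1,0.03,0,0.29,0,0,0],[1,0,0,0.34,0,0,0],[1,0,0,0.35,0,0,0],[1,0,0,0.34,0,0,0],[1,0,0,0.29,0,0,0],[1,0,0,0.18,0,0,0]]])

```text
time_s: 22.1
eef_pos: [540.9, -233.3, 48.2]
ee_rot: [-0.0, 0.415, 0.91, 0.0]
force: [-0.1, -0.7, -0.1]
grip_width: 0.998
grip_force: 0.0
```

Emit:
arm_command(steps=[[[0.6,0,0,0,0,0,0],[0.4,0,0,0,0,0,0],[0.3,0,0,0,0,0,0],[0.25,0,0,0,0,0,0],[0.25,0,0,0,0,0,0],[0.25,0,0,0,0,0,0],[0.25,0,0,0,0,0,0]]], squeeze=30)

```text
time_s: 22.98
eef_pos: [541.3, -233.7, 49.9]
ee_rot: [0.001, 0.415, 0.91, -0.0]
force: [-0.7, 1.0, 5.8]
grip_width: 0.419
grip_force: 30.0
```

```bash
python3 - <<'E'
from h import *
s=sense();print(s['time_s'],s['eef_pos'],yawnow(s),s['force'],s['grip_width'],s['grip_force'])
plan([(541,-234,160,41,5,.25),(592.4,187.8,165,-45.6,16,.25)])
E
```

```text
22.975 [ 541.33112428 -233.65921957   49.94523004] 40.99369839501672 [-0.71213132  0.98294482  5.83460604] 0.419087056966117 30.01858089119196
[[0.25,0,0,-0.33,0,0,-0],[0.25,0,0,-0.5,0,0,-0],[0.25,0,-0.01,-0.54,0,0,-0],[0.25,0,0,-0.5,0,0,-0],[0.25,0,0,-0.33,0,0,-0],[0.25,0.21,0.23,0,0,0,0.37],[0.25,0.28,0.28,-0.01,0,0,0.48],[0.25,0.37,0.31,0,0,0,0.56]]
[[0.25,0.43,0.32,-0.01,0,0,0.64],[0.25,0.51,0.3,-0.01,0,0,0.69],[0.25,0.57,0.25,0,0,0,0.74],[0.25,0.61,0.2,-0.01,0,0,0.77],[0.25,0.65,0.14,-0.01,0,0,0.79],[0.25,0.66,0.05,-0.01,0,0,0.78],[0.25,0.65,-0.03,-0.01,0,0,0.77],[0.25,0.62,-0.09,0,0,0,0.74]]
[[0.25,0.57,-0.15,-0.01,0,0,0.7],[0.25,0.5,-0.19,-0.01,0,0,0.64],[0.25,0.42,-0.22,0,0,0,0.56],[0.25,0.34,-0.21,-0.01,0,0,0.47],[0.25,0.26,-0.18,0,0,0,0.38]]
```

Emit:
arm_command(steps=[[[0.25,0,0,-0.33,0,0,0],[0.25,0,0,-0.5,0,0,0],[0.25,0,-0.01,-0.54,0,0,0],[0.25,0,0,-0.5,0,0,0],[0.25,0,0,-0.33,0,0,0],[0.25,0.21,0.23,0,0,0,0.37],[0.25,0.28,0.28,-0.01,0,0,0.48],[0.25,0.37,0.31,0,0,0,0.56]]])

```text
time_s: 23.98
eef_pos: [547.4, -174.1, 159.9]
ee_rot: [-0.0, 0.51, 0.86, -0.0]
force: [0.4, -0.3, 0.1]
grip_width: 0.422
grip_force: 30.2
```

Emit:
arm_command(steps=[[[0.25,0.43,0.32,-0.01,0,0,0.64],[0.25,0.51,0.3,-0.01,0,0,0.69],[0.25,0.57,0.25,0,0,0,0.74],[0.25,0.61,0.2,-0.01,0,0,0.77],[0.25,0.65,0.14,-0.01,0,0,0.79],[0.25,0.66,0.05,-0.01,0,0,0.78],[0.25,0.65,-0.03,-0.01,0,0,0.77],[0.25,0.62,-0.09,0,0,0,0.74]]])

```text
time_s: 24.98
eef_pos: [577.9, 74.5, 163.0]
ee_rot: [-0.0, 0.83, 0.558, -0.0]
force: [0.2, -0.5, -0.4]
grip_width: 0.424
grip_force: 30.1
```

Emit:
arm_command(steps=[[[0.25,0.57,-0.15,-0.01,0,0,0.7],[0.25,0.5,-0.19,-0.01,0,0,0.64],[0.25,0.42,-0.22,0,0,0,0.56],[0.25,0.34,-0.21,-0.01,0,0,0.47],[0.25,0.26,-0.18,0,0,0,0.38],[0.25,0,0,0,0,0,0],[0.25,0,0,0,0,0,0]]])

```text
time_s: 25.85
eef_pos: [591.9, 187.6, 164.3]
ee_rot: [0.0, 0.926, 0.378, -0.0]
force: [0.2, 0.2, -0.8]
grip_width: 0.421
grip_force: 30.2
```

```bash
python3 - <<'E'
from h import *
import pickle
s=sense();print(s['time_s'],s['eef_pos'],yawnow(s),s['force'],s['grip_width'])
im=capture('wrist'); cv2.imwrite('pics/w6.png',im[...,::-1]); pickle.dump(s,open('w6.pkl','wb'))
plan([(592.4,187.8,48,-45.6,8,.25),(592.4,187.8,45,-45.6,3,.25)])
E
```

```text
25.85 [591.89360561 187.60285353 164.26992747] -45.5892039954609 [ 0.24178285  0.17537883 -0.76357393] 0.4208223993274426
[[0.25,0,0,0.2,0,0,-0],[0.25,0,0,0.27,0,0,-0],[0.25,0,0,0.33,0,0,-0],[0.25,0.01,0,0.36,0,0,-0],[0.25,0,0,0.36,0,0,-0],[0.25,0,0,0.33,0,0,-0],[0.25,0,0,0.28,0,0,-0],[0.25,0,0,0.2,0,0,-0]]
[[0.25,0,0,0.02,0,0,-0],[0.25,0,0,0.02,0,0,-0],[0.25,0,0,0.02,0,0,-0]]
```

View pics/w6.png

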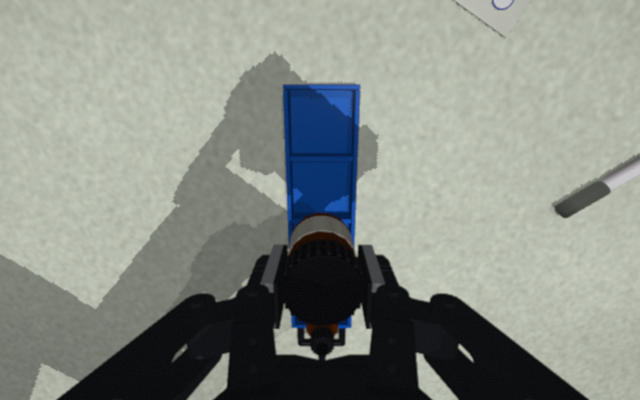

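```bash
python3 - <<'E'
from h import *
import pickle
s=pickle.load(open('w6.pkl','rb')); C=cam('wrist',s)
def rk(p,c=np.array([571.,166.8]),th=44.4):
    a=np.radians(th); u=-np.array([np.cos(a),np.sin(a)]); v=np.array([-u[1],u[0]]); d=p-c; return np.c_[d@u,d@v].round(1)
print(rk(ray(C,[[322,84.5],[322,155.5],[322,218],[285,110],[359.5,110],[288,200],[355,200]],26)).tolist(), rk(ray(C,[[321,214]],121)), rk(np.array([s['eef_pos'][:2]])))
E
```

```text
[[-120.6, 0.9], [-62.3, 0.8], [-3.4, 0.8], [-100.6, -30.1], [-100.6, 32.2], [-21.1, -30.4], [-21.1, 31.1]] [[-44.    0.4]] [[-29.5  -0.2]]
```

Emit:
arm_command(steps=[[[0.25,0.04,0.02,0.2,0,0,0],[0.25,0.04,0,0.27,0,0,0],[0.25,0,0,0.33,0,0,0],[0.25,0.01,0,0.36,0,0,0],[0.25,0,0,0.36,0,0,0],[0.25,0,0,0.33,0,0,0],[0.25,0,0,0.28,0,0,0],[0.25,0,0,0.18,0,0,0]]])

```text
time_s: 26.9
eef_pos: [595.8, 190.6, 47.8]
ee_rot: [-0.0, 0.926, 0.378, -0.0]
force: [-0.6, -0.3, -0.8]
grip_width: 0.425
grip_force: 30.2
```

Emit:
arm_command(steps=[[[0.25,0,0,0.02,0,0,0],[0.25,0,0,0.02,0,0,0],[0.25,0,0,0.01,0,0,0],[0.25,0,0,0,0,0,0]]])

```text
time_s: 27.4
eef_pos: [596.1, 190.6, 46.6]
ee_rot: [0.0, 0.926, 0.378, 0.0]
force: [0.2, 0.2, -0.3]
grip_width: 0.418
grip_force: 30.2
```

Emit:
arm_command(steps=[[[0.25,0,0,0.02,0,0,0],[0.25,0,0,0.02,0,0,0],[0.25,0,0,0.01,0,0,0],[0.25,0,0,0,0,0,0]]])

```text
time_s: 27.9
eef_pos: [596.2, 190.8, 44.9]
ee_rot: [0.0, 0.926, 0.378, 0.001]
force: [-3.3, 0.3, 7.3]
grip_width: 0.414
grip_force: 31.0
```

Emit:
arm_command(steps=[[[0.6,0,0,0,0,0,0],[0.75,0,0,0,0,0,0],[0.9,0,0,0,0,0,0],[0.9,0,0,0,0,0,0],[0.9,0,0,-0.4,0,0,0],[0.9,0,0,-0.7,0,0,0],[0.9,0,0,-0.7,0,0,0],[0.9,0,0,-0.6,0,0,0]]])

```text
time_s: 28.9
eef_pos: [596.0, 190.6, 165.2]
ee_rot: [0.0, 0.926, 0.378, 0.0]
force: [-0.3, 0.2, -0.2]
grip_width: 0.901
grip_force: 0.0
```

```bash
python3 - <<'E'
from h import *
s=sense();print(s['time_s'],s['eef_pos'],yawnow(s),s['grip_width'])
plan([(583,-277,160,41,17,1)])
E
```

```text
28.9 [595.97510846 190.59033557 165.19513342] -45.63545913535611 0.9005102736499813
[[1,-0.23,0.22,0,0,0,-0.35],[1,-0.31,0.27,0.01,0,0,-0.44],[1,-0.38,0.29,0,0,0,-0.51],[1,-0.46,0.3,0.01,0,0,-0.59],[1,-0.53,0.28,0.01,0,0,-0.64],[1,-0.59,0.24,0,0,0,-0.69],[1,-0.63,0.19,0.01,0,0,-0.72],[1,-0.67,0.12,0.01,0,0,-0.73]]
[[1,-0.69,0.04,0.01,0,0,-0.74],[1,-0.68,-0.03,0,0,0,-0.74],[1,-0.66,-0.1,0.01,0,0,-0.71],[1,-0.61,-0.16,0.01,0,0,-0.69],[1,-0.56,-0.21,0,0,0,-0.64],[1,-0.49,-0.25,0.01,0,0,-0.59],[1,-0.41,-0.25,0.01,0,0,-0.51],[1,-0.33,-0.23,0,0,0,-0.44]]
[[1,-0.25,-0.21,0,0,0,-0.35]]
```

Emit:
arm_command(steps=[[[1,-0.23,0.22,0,0,0,-0.35],[1,-0.31,0.27,0.01,0,0,-0.44],[1,-0.38,0.29,0,0,0,-0.51],[1,-0.46,0.3,0.01,0,0,-0.59],[1,-0.53,0.28,0.01,0,0,-0.64],[1,-0.59,0.24,0,0,0,-0.69],[1,-0.63,0.19,0.01,0,0,-0.72],[1,-0.67,0.12,0.01,0,0,-0.73]]])

```text
time_s: 29.9
eef_pos: [590.0, -26.9, 161.3]
ee_rot: [0.0, 0.739, 0.674, 0.0]
force: [0.2, -0.4, 0.1]
grip_width: 1.003
grip_force: 0.0
```

Emit:
arm_command(steps=[[[1,-0.69,0.04,0.01,0,0,-0.74],[1,-0.68,-0.03,0,0,0,-0.74],[1,-0.66,-0.1,0.01,0,0,-0.71],[1,-0.61,-0.16,0.01,0,0,-0.69],[1,-0.56,-0.21,0,0,0,-0.64],[1,-0.49,-0.25,0.01,0,0,-0.59],[1,-0.41,-0.25,0.01,0,0,-0.51],[1,-0.33,-0.23,0,0,0,-0.44]]])

```text
time_s: 30.9
eef_pos: [583.4, -261.8, 158.6]
ee_rot: [-0.0, 0.438, 0.899, 0.0]
force: [0.4, -0.1, -0.3]
grip_width: 1.0
grip_force: 0.0
```

Emit:
arm_command(steps=[[[1,-0.25,-0.21,0,0,0,-0.35],[1,0,0,0,0,0,0]]])

```text
time_s: 31.15
eef_pos: [582.8, -277.9, 158.5]
ee_rot: [-0.0, 0.416, 0.91, -0.0]
force: [-0.4, 0.9, -0.1]
grip_width: 1.001
grip_force: 0.0
```

```bash
python3 - <<'E'
from h import *
s=sense();print(s['time_s'],s['eef_pos'],yawnow(s))
im=capture('wrist'); cv2.imwrite('pics/w7.png',np.clip(cv2.resize(im[110:320,230:420,::-1],None,fx=2.8,fy=2.8)*1.5,0,255).astype(np.uint8))
C=cam('wrist',s); print(proj(C,[[583,-277,89]]))
plan([(583,-277,51,41,7,1)])
E
```

```text
31.15 [ 582.75756991 -277.94158653  158.54366041] 40.889001877912335
[[322.71655796 216.88264943]]
[[1,0,0,0.21,0,0,-0],[1,0,0,0.31,0,0,-0],[1,0,0,0.36,0,0,-0],[1,0,0,0.39,0,0,-0.01],[1,0,0,0.36,0,0,0],[1,0,0,0.31,0,0,0],[1,0,0,0.21,0,0,-0]]
```

View pics/w7.png

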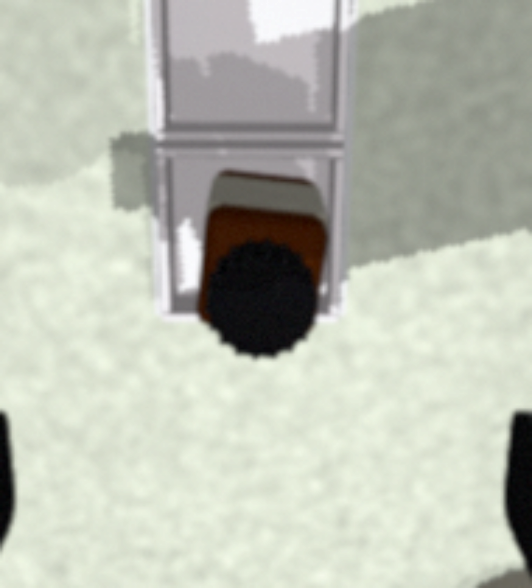

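Emit:
arm_command(steps=[[[1,0,0.01,0.21,0,0,0.4],[1,0,0,0.31,0,0,0.33],[1,0,0,0.36,0,0,0],[1,0,0,0.39,0,0,0],[1,0,0,0.36,0,0,0],[1,0,0,0.31,0,0,0],[1,0,0,0.21,0,0,0]]])

```text
time_s: 32.08
eef_pos: [583.3, -276.7, 50.2]
ee_rot: [-0.0, 0.464, 0.886, 0.0]
force: [0.6, -0.4, 0.3]
grip_width: 0.997
grip_force: 0.0
```

Emit:
arm_command(steps=[[[0.6,0,0,0,0,0,0],[0.4,0,0,0,0,0,0],[0.3,0,0,0,0,0,0],[0.25,0,0,0,0,0,0],[0.25,0,0,0,0,0,0],[0.25,0,0,0,0,0,0],[0.25,0,0,0,0,0,0]]])

```text
time_s: 32.95
eef_pos: [583.7, -277.1, 52.1]
ee_rot: [0.001, 0.464, 0.886, -0.0]
force: [-1.1, -0.3, 5.2]
grip_width: 0.391
grip_force: 32.1
```

```bash
python3 - <<'E'
from h import *
s=sense();print(s['time_s'],s['eef_pos'],yawnow(s),s['force'],s['grip_width'],s['grip_force'])
plan([(583,-277,160,35,5,.25),(637,231,165,-45.6,18,.25)])
E
```

```text
32.95 [ 583.72428916 -277.11242883   52.06715239] 34.722891710449744 [-1.0815879  -0.34104129  5.17832884] 0.390991907182586 32.07953095436096
[[0.25,0,0,-0.33,0,0,-0],[0.25,0,0,-0.48,0,0,-0.01],[0.25,0.01,-0.01,-0.54,0,0,-0.01],[0.25,0,0,-0.48,0,0,-0.01],[0.25,0,0,-0.33,0,0,-0],[0.25,0.25,0.22,0,0,0,0.3],[0.25,0.32,0.25,-0.01,0,0,0.38],[0.25,0.4,0.28,0,0,0,0.45]]
[[0.25,0.47,0.29,-0.01,0,0,0.5],[0.25,0.54,0.27,0,0,0,0.56],[0.25,0.59,0.25,-0.01,0,0,0.59],[0.25,0.65,0.2,-0.01,0,0,0.62],[0.25,0.68,0.14,0,0,0,0.64],[0.25,0.71,0.08,-0.01,0,0,0.65],[0.25,0.7,0.01,-0.01,0,0,0.65],[0.25,0.7,-0.06,0,0,0,0.64]]
[[0.25,0.66,-0.12,-0.01,0,0,0.62],[0.25,0.62,-0.18,-0.01,0,0,0.59],[0.25,0.57,-0.21,0,0,0,0.55],[0.25,0.49,-0.24,-0.01,0,0,0.51],[0.25,0.43,-0.24,0,0,0,0.44],[0.25,0.34,-0.23,-0.01,0,0,0.38],[0.25,0.26,-0.2,0,0,0,0.31]]
```

Emit:
arm_command(steps=[[[0.25,0,0,-0.33,0,0,0],[0.25,0,0,-0.48,0,0,-0.01],[0.25,0.01,-0.01,-0.54,0,0,-0.01],[0.25,0,0,-0.48,0,0,-0.01],[0.25,0,0,-0.33,0,0,0],[0.25,0.25,0.22,0,0,0,0.3],[0.25,0.32,0.25,-0.01,0,0,0.38],[0.25,0.4,0.28,0,0,0,0.45]]])

```text
time_s: 33.95
eef_pos: [588.9, -215.1, 159.9]
ee_rot: [-0.0, 0.536, 0.844, 0.0]
force: [0.3, -0.1, -0.2]
grip_width: 0.392
grip_force: 31.2
```

Emit:
arm_command(steps=[[[0.25,0.47,0.29,-0.01,0,0,0.5],[0.25,0.54,0.27,0,0,0,0.56],[0.25,0.59,0.25,-0.01,0,0,0.59],[0.25,0.65,0.2,-0.01,0,0,0.62],[0.25,0.68,0.14,0,0,0,0.64],[0.25,0.71,0.08,-0.01,0,0,0.65],[0.25,0.7,0.01,-0.01,0,0,0.65],[0.25,0.7,-0.06,0,0,0,0.64]]])

```text
time_s: 34.95
eef_pos: [617.1, 48.4, 162.5]
ee_rot: [-0.0, 0.802, 0.598, -0.0]
force: [-0.5, -0.1, -0.1]
grip_width: 0.39
grip_force: 31.3
```

Emit:
arm_command(steps=[[[0.25,0.66,-0.12,-0.01,0,0,0.62],[0.25,0.62,-0.18,-0.01,0,0,0.59],[0.25,0.57,-0.21,0,0,0,0.55],[0.25,0.49,-0.24,-0.01,0,0,0.51],[0.25,0.43,-0.24,0,0,0,0.44],[0.25,0.34,-0.23,-0.01,0,0,0.38],[0.25,0.26,-0.2,0,0,0,0.31],[0.25,0,0,0,0,0,0]]])

```text
time_s: 35.95
eef_pos: [636.1, 232.0, 164.1]
ee_rot: [-0.0, 0.926, 0.378, -0.0]
force: [-0.2, 0.5, -0.4]
grip_width: 0.394
grip_force: 31.3
```

```bash
python3 - <<'E'
from h import *
import pickle
s=sense();print(s['time_s'],s['eef_pos'],yawnow(s),s['force'],s['grip_width'])
im=capture('wrist'); cv2.imwrite('pics/w8.png',im[...,::-1]); pickle.dump(s,open('w8.pkl','wb'))
plan([(637,230.5,50,-45.6,8,.25)])
E
```

```text
35.95 [636.1230184  232.04691493 164.11519757] -45.53011801382871 [-0.18878409  0.48197369 -0.35949233] 0.3935682209103057
[[0.25,0,0,0.19,0,0,0],[0.25,0,0,0.27,0,0,0],[0.25,0,0.01,0.33,0,0,0],[0.25,0,0,0.35,0,0,0],[0.25,0,0,0.35,0,0,0],[0.25,0,0.01,0.33,0,0,0],[0.25,0,0,0.27,0,0,0.01],[0.25,0,0,0.19,0,0,-0]]
```

View pics/w8.png

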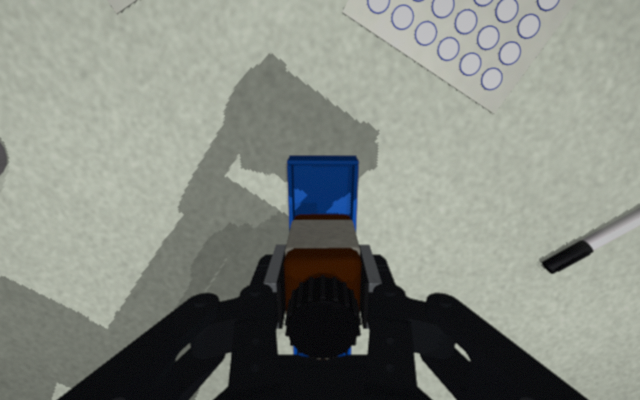

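```bash
python3 - <<'E'
from h import *
import pickle
s=pickle.load(open('w8.pkl','rb')); C=cam('wrist',s)
a=np.radians(44.4); u=-np.array([np.cos(a),np.sin(a)]); v=np.array([-u[1],u[0]])
f=lambda p:np.c_[(p-[571,166.8])@u,(p-[571,166.8])@v].round(1).tolist()
print(f(ray(C,[[322,155.5],[288,170],[357.5,170]],26)),f(ray(C,[[322,217]],121)),f(np.array([s['eef_pos'][:2]])))
E
```

```text
[[-125.0, -0.1], [-112.0, -30.3], [-112.0, 31.5]] [[-104.9, 0.1]] [[-92.2, -1.1]]
```

Emit:
arm_command(steps=[[[0.25,0.04,0.01,0.19,0,0,0],[0.25,0.04,0.01,0.27,0,0,0],[0.25,0,0.01,0.33,0,0,0],[0.25,0,0,0.35,0,0,0],[0.25,0,0,0.35,0,0,0],[0.25,0,0,0.33,0,0,0],[0.25,0,0,0.27,0,0,0],[0.25,0,0,0.19,0,0,0]]])

```text
time_s: 37.0
eef_pos: [640.3, 232.9, 49.4]
ee_rot: [-0.0, 0.926, 0.378, -0.0]
force: [-0.3, 0.4, -0.9]
grip_width: 0.394
grip_force: 31.3
```

Emit:
arm_command(steps=[[[0.25,0,0,0.02,0,0,0],[0.25,0,0,0.02,0,0,0],[0.25,0,0,0,0,0,0]]])

```text
time_s: 37.38
eef_pos: [640.6, 233.0, 48.8]
ee_rot: [0.0, 0.926, 0.378, 0.0]
force: [0.0, 0.1, 0.1]
grip_width: 0.393
grip_force: 31.3
```

Contact expected near 46.8.

Emit:
arm_command(steps=[[[0.25,0,0,0.02,0,0,0],[0.25,0,0,0.02,0,0,0],[0.25,0,0,0.01,0,0,0],[0.25,0,0,0,0,0,0]]])

```text
time_s: 37.88
eef_pos: [640.5, 233.1, 47.1]
ee_rot: [0.0, 0.926, 0.378, 0.0]
force: [-2.7, -0.5, 7.6]
grip_width: 0.394
grip_force: 32.2
```

Emit:
arm_command(steps=[[[0.6,0,0,0,0,0,0],[0.75,0,0,0,0,0,0],[0.9,0,0,0,0,0,0],[0.9,0,0,0,0,0,0],[0.9,0,0,-0.4,0,0,0],[0.9,0,0,-0.7,0,0,0],[0.9,0,0,-0.7,0,0,0],[0.9,0,0,-0.6,0,0,0]]])

```text
time_s: 38.88
eef_pos: [640.6, 233.0, 169.1]
ee_rot: [0.0, 0.926, 0.378, 0.001]
force: [-0.3, 0.7, -0.4]
grip_width: 0.901
grip_force: 0.0
```

Emit:
arm_command(steps=[[[0.9,0,0,-0.6,0,0,0],[0.9,0,0,-0.6,0,0,0],[0.9,0,0,0,0,0,0],[0.9,0,0,0,0,0,0]]])

```text
time_s: 39.38
eef_pos: [640.0, 232.9, 225.4]
ee_rot: [-0.0, 0.926, 0.378, -0.0]
force: [0.8, 0.0, -0.9]
grip_width: 0.903
grip_force: 0.0
```

```bash
python3 - <<'E'
from h import *
s=sense();print(s['time_s'],s['eef_pos'],s['force'])
a=capture('side')[200:340,200:380]; b=capture('wrist')
A=cv2.resize(a[...,::-1],(480,373),interpolation=cv2.INTER_CUBIC); B=cv2.resize(b[100:400,240:400,::-1],(199,373))
cv2.imwrite('pics/s9.png',np.clip(np.hstack([A,B])*1.5,0,255).astype(np.uint8))
E
```

```text
39.375 [640.03825973 232.89514812 225.36388505] [ 0.76851349  0.0117283  -0.88497391]
```

View pics/s9.png

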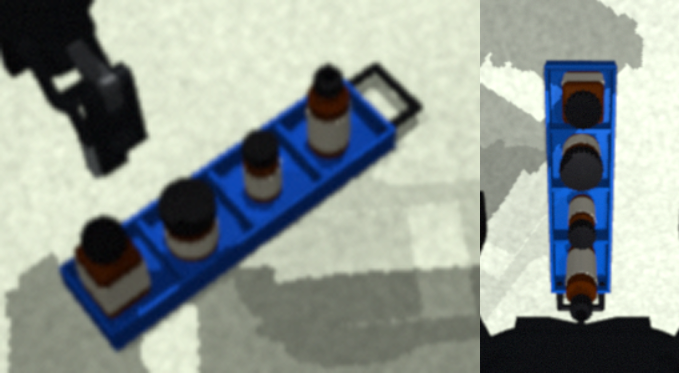

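All four stand upright and roughly centred in the right cells: tall, vial, jar and square, counting from the handle. The gripper is clear.

```bash
python3 -c "
from rig import *
print(finish_job())"
```

```text
the job is handed in; nothing more can be done
None
```

The four bottles are in the desk rack in their original order (tall, vial, jar, square from the handle), each set down upright on its cell floor, and the job was handed in at about 39 s; no verdict was returned.

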